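Set the job tags on the specimen rack

TASK

Each bin on the rack takes a pair of mounted specimens, and the hinged tag standing behind it tells whether the pair is complete. With a fingertip, gently push over whichever tags are wrong, so that only the tags behind full bins show their green face to the robot and those behind bins with an empty socket show red, every tag swung fully home. Do not grip the tags, and leave the specimens, the loupe, the tweezers and the marker pen where they are.

Things in the scene. Friction and masses are not known exactly. Their poses are not given: they have to be found in the camera images.
- job_rack: fixed aluminium plate 122 mm deep (its x) x 450 wide (its y), top 11 mm above the bench, with four stations 105 mm apart along y (157.5, 52.5, -52.5, -157.5 mm): a bin on the near side, a hinged tag behind it. Origin on the bench under the line of the tags' feet; x points away from the robot, y to its left; turned by up to 0.18 rad
- bin_a: grey tray 46 x 86 x 16 mm fixed on the rack, at any of the stations; two round cork-lined sockets 10 mm deep side by side, 19.5 mm left and right of its middle, each for one specimen. Full means that both sockets hold a specimen; a bin with an empty socket is not full. Origin: centre of its underside, axes as the rack
- bin_b: grey tray 46 x 86 x 16 mm fixed on the rack, at any of the stations; two round cork-lined sockets 10 mm deep side by side, 19.5 mm left and right of its middle, each for one specimen. Full means that both sockets hold a specimen; a bin with an empty socket is not full. Origin: centre of its underside, axes as the rack
- bin_c: grey tray 46 x 86 x 16 mm fixed on the rack, at any of the stations; two round cork-lined sockets 10 mm deep side by side, 19.5 mm left and right of its middle, each for one specimen. Full means that both sockets hold a specimen; a bin with an empty socket is not full. Origin: centre of its underside, axes as the rack
- bin_d: grey tray 46 x 86 x 16 mm fixed on the rack, at any of the stations; two round cork-lined sockets 10 mm deep side by side, 19.5 mm left and right of its middle, each for one specimen. Full means that both sockets hold a specimen; a bin with an empty socket is not full. Origin: centre of its underside, axes as the rack
- flag_a: a hinged tag on its fixed stand, at any station: black foot 28 x 28 mm, 52 mm behind the middle of the bin it belongs to; the hinge pin leans 20 deg away from the robot, half-way up the tag it is 18 mm farther off than the foot's middle and 73 mm above the bench; its cap ends at 103 mm. Origin: centre of the foot's underside, 11 mm above the bench; axes as the rack
- tag_a (a joint): hinge of the 30 g tag on flag_a, a plate 42 mm long from the pin, 3 thick, 53 to 93 mm above the bench (free edge 14 mm higher midway). +1.48: swung to the robot's left, green face (white dot) to the robot; 0: pointing at the robot, over the bin; -1.48: right, red face (white bar). It swings only through 0, moves under 1 N, and past 0 falls on to that end and stays
- flag_b: a hinged tag on its fixed stand, at any station: black foot 28 x 28 mm, 52 mm behind the middle of the bin it belongs to; the hinge pin leans 20 deg away from the robot, half-way up the tag it is 18 mm farther off than the foot's middle and 73 mm above the bench; its cap ends at 103 mm. Origin: centre of the foot's underside, 11 mm above the bench; axes as the rack
- tag_b (a joint): hinge of the 30 g tag on flag_b, a plate 42 mm long from the pin, 3 thick, 53 to 93 mm above the bench (free edge 14 mm higher midway). +1.48: swung to the robot's left, green face (white dot) to the robot; 0: pointing at the robot, over the bin; -1.48: right, red face (white bar). It swings only through 0, moves under 1 N, and past 0 falls on to that end and stays
- flag_c: a hinged tag on its fixed stand, at any station: black foot 28 x 28 mm, 52 mm behind the middle of the bin it belongs to; the hinge pin leans 20 deg away from the robot, half-way up the tag it is 18 mm farther off than the foot's middle and 73 mm above the bench; its cap ends at 103 mm. Origin: centre of the foot's underside, 11 mm above the bench; axes as the rack
- tag_c (a joint): hinge of the 30 g tag on flag_c, a plate 42 mm long from the pin, 3 thick, 53 to 93 mm above the bench (free edge 14 mm higher midway). +1.48: swung to the robot's left, green face (white dot) to the robot; 0: pointing at the robot, over the bin; -1.48: right, red face (white bar). It swings only through 0, moves under 1 N, and past 0 falls on to that end and stays
- flag_d: a hinged tag on its fixed stand, at any station: black foot 28 x 28 mm, 52 mm behind the middle of the bin it belongs to; the hinge pin leans 20 deg away from the robot, half-way up the tag it is 18 mm farther off than the foot's middle and 73 mm above the bench; its cap ends at 103 mm. Origin: centre of the foot's underside, 11 mm above the bench; axes as the rack
- tag_d (a joint): hinge of the 30 g tag on flag_d, a plate 42 mm long from the pin, 3 thick, 53 to 93 mm above the bench (free edge 14 mm higher midway). +1.48: swung to the robot's left, green face (white dot) to the robot; 0: pointing at the robot, over the bin; -1.48: right, red face (white bar). It swings only through 0, moves under 1 N, and past 0 falls on to that end and stays
- mount_1 (a point): centre of a loose round mounted specimen, 30 mm across, 18 mm high, with a polished metal face in its top; it sits in one of the bins' sockets (top about 35 mm above the bench)
- mount_2 (a point): centre of a loose round mounted specimen, 30 mm across, 17 mm high, with a polished metal face in its top; it sits in one of the bins' sockets (top about 34 mm above the bench)
- mount_3 (a point): centre of a loose round mounted specimen, 30 mm across, 16 mm high, with a polished metal face in its top; it sits in one of the bins' sockets (top about 33 mm above the bench)
- mount_4 (a point): centre of a loose round mounted specimen, 30 mm across, 16 mm high, with a polished metal face in its top; it sits in one of the bins' sockets (top about 33 mm above the bench)
- mount_5 (a point): centre of a loose round mounted specimen, 30 mm across, 21 mm high, with a polished metal face in its top; it sits in one of the bins' sockets (top about 38 mm above the bench)
- mount_6 (a point): centre of a loose round mounted specimen, 30 mm across, 19 mm high, with a polished metal face in its top; it sits in one of the bins' sockets (top about 36 mm above the bench)
- loupe_mid (a point): centre of the black loupe, 38 mm across and 34 mm high, loose on the bench beside the rack's right end
- the_tweezers: steel tweezers 14 x 126 x 10 mm, loose on the bench behind the right part of the rack; origin at the centre of the underside
- the_pen_marker: blue and white marker pen 17 x 135 x 16 mm, loose on the bench behind the left part of the rack; origin at the centre of the underside

How it is judged:
At the end, for the whole second after the job is handed in: Every tag stands still, swung at least 1.2 rad (of 1.48) to its proper side: green (left, positive) behind each bin whose two sockets are both filled, red (right, negative) behind each bin with an empty socket; all specimens sit where they were, within 6 mm ((horizontal distance between flag_a and bin_a above 0.085 m or value of joint tag_a above 1.2 rad) and (horizontal distance between flag_a and bin_b above 0.085 m or value of joint tag_a above 1.2 rad) and (horizontal distance between flag_a and bin_c above 0.085 m or value of joint tag_a below -1.2 rad) and (horizontal distance between flag_a and bin_d above 0.085 m or value of joint tag_a below -1.2 rad) and (horizontal distance between flag_b and bin_a above 0.085 m or value of joint tag_b above 1.2 rad) and (horizontal distance between flag_b and bin_b above 0.085 m or value of joint tag_b above 1.2 rad) and (horizontal distance between flag_b and bin_c above 0.085 m or value of joint tag_b below -1.2 rad) and (horizontal distance between flag_b and bin_d above 0.085 m or value of joint tag_b below -1.2 rad) and (horizontal distance between flag_c and bin_a above 0.085 m or value of joint tag_c above 1.2 rad) and (horizontal distance between flag_c and bin_b above 0.085 m or value of joint tag_c above 1.2 rad) and (horizontal distance between flag_c and bin_c above 0.085 m or value of joint tag_c below -1.2 rad) and (horizontal distance between flag_c and bin_d above 0.085 m or value of joint tag_c below -1.2 rad) and (horizontal distance between flag_d and bin_a above 0.085 m or value of joint tag_d above 1.2 rad) and (horizontal distance between flag_d and bin_b above 0.085 m or value of joint tag_d above 1.2 rad) and (horizontal distance between flag_d and bin_c above 0.085 m or value of joint tag_d below -1.2 rad) and (horizontal distance between flag_d and bin_d above 0.085 m or value of joint tag_d below -1.2 rad) and velocity of joint tag_a between -0.2 and 0.2 rad/s and velocity of joint tag_b between -0.2 and 0.2 rad/s and velocity of joint tag_c between -0.2 and 0.2 rad/s and velocity of joint tag_d between -0.2 and 0.2 rad/s and distance of each of mount_1, mount_2, mount_3, mount_4, mount_5, mount_6 from where it was at the start of the episode below 0.006 m); the robot touches nothing.
It fails at once if a tag or its stand is pinched or pushed with more than 20 N (contact force between the fingers and flag_a above 20 N or contact force between the fingers and flag_b above 20 N or contact force between the fingers and flag_c above 20 N or contact force between the fingers and flag_d above 20 N).
It fails at once if a specimen is lifted or shifted by more than 6 mm (distance of any of mount_1, mount_2, mount_3, mount_4, mount_5, mount_6 from where it was at the start of the episode above 0.006 m).
It fails at once if the loupe, the tweezers or the marker pen is lifted or shifted by more than 15 mm (distance of any of loupe_mid, the_tweezers, the_pen_marker from where it was at the start of the episode above 0.015 m).
It also fails if it takes over 51 s, if anything falls off the work surface, if the arm or the gripper's body presses on something with over 40 N, if the wrist force passes 120 N, or if a joint passes its speed limit or range.

ROBOT

A 6-joint arm with a two-finger parallel gripper is mounted at the origin on a cart in front of the work surface, level with it; the furniture and walls round the work are solid. World frame = base frame: x ahead of the robot, y to its left, z up, the work surface at z = 0. Lengths are in m, angles in rad, forces in N, time in s.
With the tool pointing down it reaches from about 0.4 to 0.825 m from the base axis. Payload 7 kg.
Tool frame: the origin (TCP) lies midway between the tips of the shut fingers; the grasp point (between the pads) lies 19 mm behind it; z points along the fingers, y is the line along which they close (so a half turn about z gives the same grasp; the last joint's range is limited). The gripper opens to 88 mm and grips with 3 to 60 N. Pads are 19 mm wide; open, the fingers measure 130 mm over their backs; the gripper's body (78 mm by 193 mm) begins 47 mm behind the grasp point.
Start: joints at [1.392, 0.359, 0.012, 0, -1.224, -0.288], TCP at [0.304, 0.603, 0.227] pointing down, gripper open.
Joint ranges: [-3.07, 3.07], [-1.43, 2.12], [-1.02, 1.25], [-3.03, 1.67], [-3.05, -0], [-3.03, 3.03]. Speed limits (rad/s): [2.39, 2.39, 3.01, 3.14, 3.14, 3.14].

INTERFACE

Orientations are given as [roll, pitch, yaw] about the fixed x, y, z axes, in that order (R = Rz(yaw) Ry(pitch) Rx(roll)).
In Python, from station import telemetry, eyes, ticket, recognise, trace gives the robot as it stands. The module is installed in compiled form; this text tells all that it offers.
- The arm moves only by the tool servo_tool, never from a script. Its argument "series" is a list that holds one entry, the list of rows, each a list of 4 numbers: the shift along the tool's x, y, z in mm, then the turn about the tool's z in rad. In form: [[[x, y, z, roll], ...]]. A call has exactly 10 rows; each row shifts and turns the commanded pose from where the row before left it, along the tool's axes as they then stand; what a row does not reach is not made up. A row lasts 1/12 s, in which the tool goes at most 41.7 mm and 7.16 degrees, less where a joint would pass 70% of its speed; a pose out of reach is approached as far as the arm can. A call is refused whole if a number of a shift passes 41.7 or a number of a turn 0.125, either way. A call with a gripper value outside its range is refused whole. "claw" is the gripper's target within -1 to 1 (shut at 1, half-way at 0, fully open at -1), set as the call begins (left out, the last holds). The fingers move at their own pace and stop on an object; "grip_force" is the grip in N (left out, the last holds). Time passes only in rows, so rows that do not move let the fingers close, or fill a call up. It gives the time, the measured TCP pose, the force, the opening and the grip force at its end, in the units of the state.
- telemetry.get_state(): the state, without advancing time (a new reading comes with each control period).
- eyes.grab_frame(name): name is "scene" or "top"; returns the picture (384x512x3 uint8, red, green, blue); there is no depth.
- eyes.calibration(name): a dict with "mtx" (3x3 intrinsics, pixels), "rvec" (rotation vector, rad) and "tvec" (3), from world to camera coordinates, as OpenCV has them. Camera axes: x right, y down, z forward; pixel columns grow to the right and rows downward; lengths in m; the calibration is good to about 2 mm. A picture is of the moment at which its call begins. calibration takes no time and is no camera call.
- ticket.job_done(): hands the job in; it is judged then, once.
Trained networks look in the newest picture that a camera, given by its name, has taken for a name from the list of things; names that differ only in an ending like _2 or _b are one class to them, and where a whole thing is asked for, a point or a joint stands for the part that bears it (a point fixed in the world has none). Each returns a list of dicts, best first, with "conf" (0 to 1); they miss things now and then, are a little off and sometimes report something else, mostly with a low value. They report only what shows in the picture. A call takes as long as a camera call.
- recognise(camera, name): "position" ([x, y, z] in m, in world coordinates, good to about 4 mm: the middle of the surface that is visible of it).
- trace(camera, name): "mask" (384x512 bool, what is visible of it).
The state is a dict: "t": time; "q": joint angles; "qd": joint speeds; "joint_efforts": joint torques, N m; "eef_pos": TCP position; "ee_rot": TCP orientation; "force": force on the tool from outside, world axes, zero at the start; "moment": the same for the moment, N m; "width": finger opening in m; "gripper_force": force on a finger pad.
Only numpy, scipy, OpenCV 4.12 (cv2) and the standard library are available. Lean on these libraries where they do the work, as an engineer would, in place of code of your own. Each camera call takes 0.05 s, during which the arm holds its last target. There are 200 camera calls.

## Working session

There is one attempt and no reset: what is moved stays moved. The work goes in short steps, Python scripts to look and compute and a tool call to move; the robot and the scene stay as the last step left them, time stands still between calls to the robot, and variables do not carry over. Pictures are saved under pics/ and viewed, at most 10 in all, crops included, and the job is handed in when it is done.

Besides the shell and the picture viewer there is one more tool, called after ">>>" as a command line: name --argument value ..., lists and objects as JSON in quotes. servo_tool: Moves the arm, as the interface text tells. Its arguments: {"type":"object","properties":{"series":{"type":"array"},"claw":{"type":"number"},"grip_force":{"type":"number"}},"required":["series"]}

```bash
mkdir -p pics; python3 - <<'E'
from station import telemetry, eyes, recognise
import cv2
for n in("scene","top"):
    im=eyes.grab_frame(n); cv2.imwrite(f"pics/{n}0.png",cv2.resize(im[:,:,::-1],(800,600),interpolation=cv2.INTER_CUBIC))
for n in ("flag_a","bin_a","mount_1","tag_a"):
    print(n,[([round(float(v),3) for v in d["position"]],round(d["conf"],2)) for d in recognise("top",n)])
s=telemetry.get_state();print(s["t"],s["eef_pos"],s["ee_rot"],s["width"])
E
```

```text
flag_a [([0.513, 0.044, 0.063], 0.76), ([0.499, -0.056, 0.065], 0.71), ([0.483, -0.16, 0.064], 0.56), ([0.52, 0.133, 0.063], 0.48)]
bin_a [([0.466, 0.165, 0.027], 0.74), ([0.414, -0.17, 0.029], 0.69), ([0.434, -0.053, 0.029], 0.65)]
mount_1 [([0.45, 0.07, 0.031], 0.65), ([0.43, -0.075, 0.03], 0.64), ([0.446, 0.033, 0.034], 0.47), ([0.422, -0.139, 0.038], 0.46), ([0.465, 0.13, 0.037], 0.46)]
tag_a [([0.512, 0.045, 0.061], 0.29)]
0.3 [0.30372111 0.6026157  0.22621282] [ 3.14097420e+00 -8.46718682e-05 -4.66820630e-01] 0.08742638880378008
```

View pics/scene0.png

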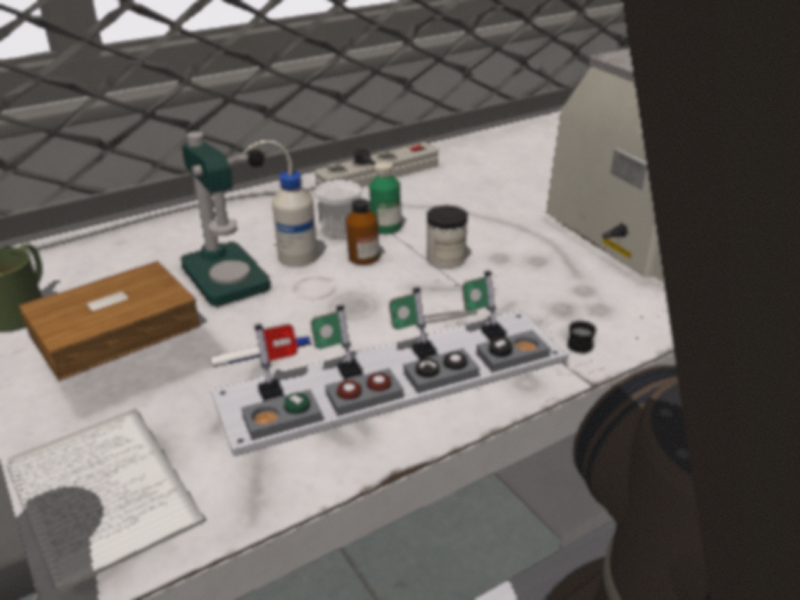

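View pics/top0.png

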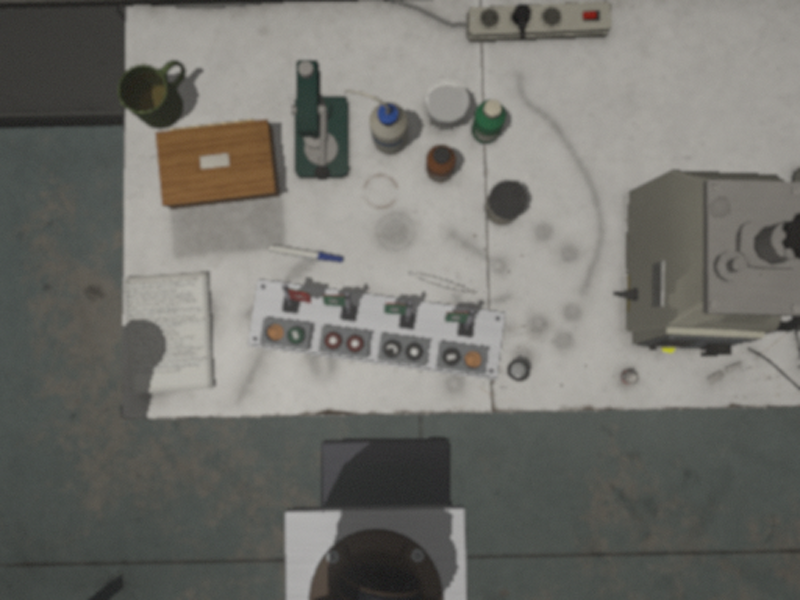

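The tags from left to right read red, green, green, green. The first bin (left socket empty) and the last bin (right socket empty, pixel (473,358) in the top view) aren't full; the middle two are. So only the rightmost tag, at about (465,315), is wrong and has to go from green to red. Next I'll locate the rack precisely.

```bash
cat > h.py <<'E'
import cv2, numpy as np
from station import telemetry, eyes, recognise, trace
def back(cam,uv,z):
    c=eyes.calibration(cam);K=np.array(c["mtx"],float);R=cv2.Rodrigues(np.array(c["rvec"],float))[0];t=np.array(c["tvec"],float).ravel()
    d=np.c_[np.atleast_2d(uv),np.ones(len(np.atleast_2d(uv)))]@np.linalg.inv(K).T@R
    o=-R.T@t
    return o+d*((z-o[2])/d[:,2])[:,None]
E
python3 - <<'E'
from h import *
np.set_printoptions(precision=4,suppress=True)
eyes.grab_frame("top")
for n,z in (("job_rack",.011),("bin_a",.027)):
    for d in trace("top",n)[:5]:
        m=d["mask"]; v,u=np.nonzero(m)
        if len(u)<20: continue
        p=back("top",np.c_[u,v],z)[:,:2]
        print(n,round(d["conf"],2),len(u),p.mean(0),cv2.minAreaRect((p*1000).astype(np.float32)))
im=eyes.grab_frame("top"); cv2.imwrite("pics/z.png",cv2.resize(im[170:250,150:330,::-1],(792,352),interpolation=cv2.INTER_CUBIC))
E
```

```text
job_rack 0.66 3996 [ 0.478 -0.013] ((470.5634460449219, -8.334671020507812), (449.90313720703125, 123.05276489257812), 81.37097930908203)
job_rack 0.56 195 [0.5254 0.1399] ((526.2684326171875, 134.8981475830078), (47.097145080566406, 47.780696868896484), 84.87987518310547)
bin_a 0.98 420 [0.4657 0.1552] ((465.18902587890625, 150.63746643066406), (88.23705291748047, 45.838157653808594), 80.84121704101562)
bin_a 0.74 356 [ 0.4311 -0.0616] ((431.3480224609375, -57.28095626831055), (86.29515075683594, 49.24896240234375), 83.96250915527344)
bin_a 0.6 429 [ 0.4162 -0.1632] ((416.9034729003906, -158.9027099609375), (86.526123046875, 45.756805419921875), 81.25279998779297)
bin_a 0.56 165 [ 0.4973 -0.0567] ((493.068115234375, -52.58755874633789), (41.75409698486328, 44.49082946777344), 8.382136344909668)
bin_a 0.55 449 [0.4492 0.0467] ((449.1410217285156, 47.46217727661133), (87.97962951660156, 50.61265182495117), 82.5924072265625)
```

View pics/z.png

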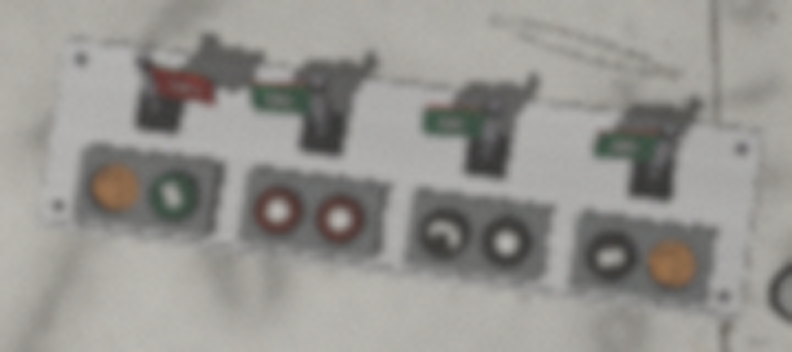

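The zoomed view confirms it: cork shows in the far-left socket (115,185) and the far-right one (672,262), and only the rightmost tag (625,145) is wrong. Its pin is at about (0.486,-0.170) and the rack yaw is about -0.151. I'm closing the gripper, squaring up with the rack and moving over behind that tag.

>>> servo_tool --series '[[[0, 0, 0, -0.105], [0, 0, 0, -0.105], [0, 0, 0, -0.106], [15, 33, 0, 0], [15, 33, 0, 0], [15, 33, 0, 0], [15, 33, 0, 0], [15, 33, 0, 0], [15, 33, 0, 0], [15, 33, 0, 0]]]' --claw 1 --grip_force 5

```text
t: 1.33
eef_pos: [0.373, 0.3569, 0.2268]
ee_rot: [-3.141, -0.0, -0.15]
force: [1.0, 0.4, -0.9]
width: 0.0266
gripper_force: 0.0
```

>>> servo_tool --series '[[[15, 33, 0, 0], [15, 33, 0, 0], [15, 33, 0, 0], [15, 33, 0, 0], [15, 33, 0, 0], [15, 33, 0, 0], [15, 33, 0, 0], [15, 33, 0, 0], [15, 33, 0, 0], [15, 33, 0, 0]]]'

```text
t: 2.17
eef_pos: [0.4718, 0.0081, 0.2271]
ee_rot: [-3.141, -0.001, -0.15]
force: [1.3, 1.1, -0.3]
width: 0.0005
gripper_force: 0.0
```

>>> servo_tool --series '[[[14.5, 27, 0, 0], [14.5, 27, 0, 0], [14.5, 27, 0, 0], [14.5, 27, 0, 0], [14.5, 27, 0, 0], [0, 0, 0, 0], [0, 0, 0, 0], [0, 0, 0, 0], [0, 0, 0, 0], [0, 0, 0, 0]]]'

```text
t: 3.0
eef_pos: [0.5229, -0.1337, 0.2268]
ee_rot: [-3.141, -0.0, -0.15]
force: [-0.6, 0.4, 0.3]
width: 0.0003
gripper_force: 0.0
```

>>> servo_tool --series '[[[1, 4, 10, 0], [0, 0, 24, 0], [0, 0, 24, 0], [0, 0, 24, 0], [0, 0, 24, 0], [0, 0, 24, 0], [0, 0, 12, 0], [0, 0, 10, 0], [0, 0, 0, 0], [0, 0, 0, 0]]]'

```text
t: 3.83
eef_pos: [0.5234, -0.1385, 0.0744]
ee_rot: [3.141, 0.001, -0.15]
force: [0.5, -0.6, 0.5]
width: 0.0003
gripper_force: 0.0
```

```bash
python3 - <<'E'
from h import *
a=eyes.grab_frame("top")[150:260,230:350,::-1]; b=eyes.grab_frame("scene")[150:260,230:350,::-1]
cv2.imwrite("pics/c.png",cv2.resize(np.hstack([a,b]),(792,363),interpolation=cv2.INTER_CUBIC))
E
```

```text
(no output)
```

View pics/c.png

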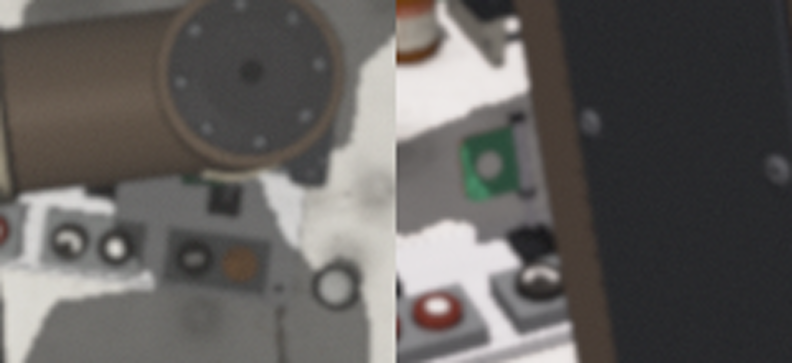

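The arm hides the tag in both views: only the bin (215,258) shows in the top one, and the neighbouring tag (490,165) is still untouched. Nothing has made contact, so I'm pulling slowly toward the robot.

>>> servo_tool --series '[[[-6, 0, 0, 0], [-6, 0, 0, 0], [-6, 0, 0, 0], [-6, 0, 0, 0], [-6, 0, 0, 0], [-6, 0, 0, 0], [-6, 0, 0, 0], [-6, 0, 0, 0], [-5, 0, 0, 0], [-3, 0, 0, 0]]]'

```text
t: 4.77
eef_pos: [0.4672, -0.1302, 0.0745]
ee_rot: [-3.142, 0.0, -0.151]
force: [0.3, 0.2, -1.2]
width: 0.0003
gripper_force: 0.0
```

>>> servo_tool --series '[[[0, 4, 0, 0], [0, 4, 0, 0], [0, 4, 0, 0], [0, 4, 0, 0], [0, 4, 0, 0], [0, 4, 0, 0], [0, 4, 0, 0], [0, 4, 0, 0], [0, 0, 0, 0], [0, 0, 0, 0]]]'

```text
t: 5.6
eef_pos: [0.4631, -0.1622, 0.0745]
ee_rot: [3.142, 0.0, -0.151]
force: [-0.4, -0.3, 0.2]
width: 0.0005
gripper_force: 0.0
```

>>> servo_tool --series '[[[0, 0, -15, 0], [0, 0, -25, 0], [0, 0, -30, 0], [0, 0, -30, 0], [0, 0, -30, 0], [0, 0, -20, 0], [0, -30, 0, 0], [0, -35, 0, 0], [0, -35, 0, 0], [0, -35, 0, 0]]]'

```text
t: 6.43
eef_pos: [0.4834, -0.027, 0.225]
ee_rot: [-3.141, -0.001, -0.152]
force: [1.2, 0.5, -0.8]
width: 0.0005
gripper_force: 0.0
```

>>> servo_tool --series '[[[0, -35, 0, 0], [0, -35, 0, 0], [0, -35, 0, 0], [0, -35, 0, 0], [0, -35, 0, 0], [0, -35, 0, 0], [0, -35, 0, 0], [0, -35, 0, 0], [0, -35, 0, 0], [0, -35, 0, 0]]]'

```text
t: 7.27
eef_pos: [0.5358, 0.3196, 0.2245]
ee_rot: [-3.142, 0.0, -0.15]
force: [-0.5, -0.0, -0.3]
width: 0.0004
gripper_force: 0.0
```

```bash
python3 - <<'E'
from h import *
a=eyes.grab_frame("top")[165:255,150:330,::-1]; b=eyes.grab_frame("scene")[165:295,130:390,::-1]
cv2.imwrite("pics/d.png",np.vstack([cv2.resize(a,(560,280)),cv2.resize(b,(560,280))]))
E
```

```text
(no output)
```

View pics/d.png

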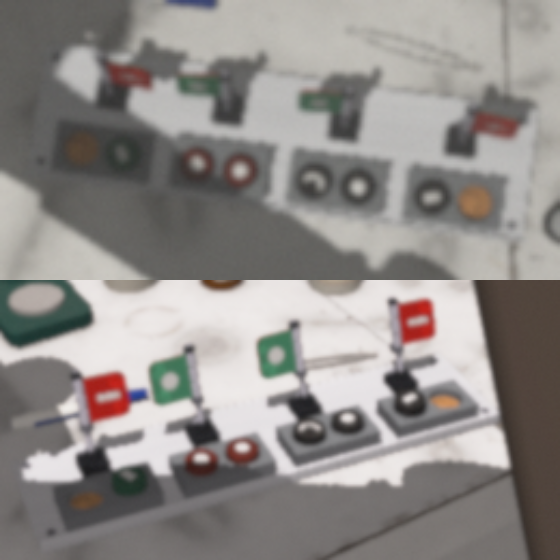

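The rightmost tag now shows red at (415,322) and is swung fully to the right. The others are unchanged at red, green, green, and nothing else has moved.

```bash
python3 -c "
from station import ticket
print(ticket.job_done())"
```

```text
the job is handed in; nothing more can be done
None
```

I pushed the rightmost tag, the only wrong one, over to red; the last picture shows red, green, green, red from the left, matching the bins, and I've handed the job in (no verdict came back).

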